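Seat the green filter in the three-point mount

ROBOT

A 6-joint arm with a two-finger parallel gripper is mounted at the origin on the work surface. World frame = base frame: x ahead of the robot, y to its left, z up, the work surface at z = 0. Lengths are in m, angles in rad, forces in N, time in s.
With the tool pointing down it reaches from about 0.375 to 0.925 m from the base axis. Payload 5.7 kg.
Tool frame: the origin (TCP) lies midway between the tips of the shut fingers; the grasp point (between the pads) lies 19 mm behind it; z points along the fingers, x is the direction in which the jaws open and shut, and the axes are right-handed (so a half turn about z gives the same grasp; the last joint's range is limited). The gripper opens to 88 mm and grips with 3 to 60 N. Pads are 20 mm wide; open, the fingers measure 115 mm over their backs; the gripper's body (75 mm by 178 mm) begins 61 mm behind the grasp point.
Start: joints at [-1.33, 0.359, 1.51, -0, 1.272, -0.115], TCP at [0.209, -0.562, 0.223] pointing down, gripper open.
Joint ranges: [-2.97, 2.97], [-1.01, 2.36], [0.21, 2.38], [-0.96, 4.11], [0.2, 2.71], [-2.98, 2.98]. Speed limits (rad/s): [2.39, 2.39, 3.14, 3.14, 3.14, 3.14].

INTERFACE

Orientations are given as a unit quaternion [x, y, z, w].
In Python, from bench import move_ptp, servo_line, goto_joints, move_gripper, sleep, inverse_kinematics, capture, PlanningError, close_job, spot_in, silhouettes, current_clock, current_joint_pos, current_qvel, current_joint_torque, current_position, current_orientation, current_force, current_torque, current_finger_gap gives the robot as it stands. Calls block until the motion is done:
- move_ptp(position, orientation): joint-space move of the TCP to a pose.
- servo_line(position, orientation=None, rate=0.15, contact_N=None): straight line of the TCP; orientation=None keeps the orientation; rate is the mean speed in m/s. With contact_N (N) it stops when the force on the tool has changed by that much, and returns True; else False.
- goto_joints(angles): joint-space move.
- move_gripper(opening): finger opening in m; the grip force is fixed at half the most; returns when the fingers have stopped.
- sleep(seconds).
- inverse_kinematics(position, orientation): joint angles nearest the present ones, or None.
- capture(name): name is "side" or "top"; returns a dict with "image" (400x640x3 uint8, blue, green, red), "range_z" (400x640 float32, m along the optical axis (not along the pixel's ray), 0 where there is no reading), "intrinsics" (3x3 intrinsics, pixels), "R" (3x3) and "t" (3): a world point X has camera coordinates R X + t. Camera axes: x right, y down, z forward; pixel columns grow to the right and rows downward; lengths in m; the calibration is good to about 2 mm. A picture is of the moment at which its call begins.
A pose or a line that the arm cannot do raises PlanningError and nothing moves.
- close_job(): hands the job in, once; it reports no verdict.
Trained networks look in the newest picture that a camera, given by its name, has taken for a name from the list of things; names that differ only in an ending like _2 or _b are one class to them, and where a whole thing is asked for, a point or a joint stands for the part that bears it (a point fixed in the world has none). Each returns a list of dicts, best first, with "conf" (0 to 1); they miss things now and then, are a little off and sometimes report something else, mostly with a low value. They report only what shows in the picture. A call takes as long as a camera call. They do not tell look-alikes from the thing itself.
- spot_in(camera, query): "xy" ([column, row] in pixels, amid what is visible of it).
- silhouettes(camera, query): "region" (400x640 bool, what is visible of it) and "xy" ([column, row] in pixels, amid what is visible of it).
Readings, each from a call of its own:
- current_clock(): time.
- current_joint_pos(): joint angles.
- current_qvel(): joint speeds.
- current_joint_torque(): joint torques, N m.
- current_position(): TCP position.
- current_orientation(): TCP orientation.
- current_force(): force on the tool from outside, world axes, zero at the start.
- current_torque(): the same for the moment, N m.
- current_finger_gap(): finger opening in m.
Only numpy, scipy, OpenCV 4.12 (cv2) and the standard library are available. Lean on these libraries where they do the work, as an engineer would, in place of code of your own. Each camera call takes 0.05 s, during which the arm holds its last target. There are 200 camera calls.

TASK

Take the green glass filter out of its case, lay it gently flat on the three ledges of the stage's three-point mount and let go of it. Then slide the jaw up until the filter bears on both rollers and the jaw's spring plunger holds it there with about 7 N, so that it cannot rock; never let the plunger press with more than 12 N. Leave the other filters, the hex keys and the mouse where they are.

Things in the scene. Friction and masses are not known exactly. Their poses are not given: they have to be found in the camera images.
- filter_green: The filter to mount: a glass disc, green, 37 mm across, in a round aluminium cell 60 mm in diameter and 14 mm thick with a smooth rim, 0.08 to 0.15 kg. It lies flat in one of the three places of the open case. Origin at its centre (7 mm above its underside); z is its axis.
- filter_amber: Another such filter with amber glass, lying in the case. Leave it. Origin at its centre.
- filter_blue: Another such filter with blue glass, lying in the case. Leave it. Origin at its centre.
- case: Fixed open black case, 260 mm (x) by 150 mm (y), origin under its centre. The filters lie in a row along its x axis, 76 mm apart, on a flat foam bed 22 mm above the origin; its walls rise to 30 mm above the origin, so 8 mm above the bed, and 40 mm or more clear of the filters on the y sides. Foam strips 6 mm high part the filters. The lid lies thrown back flat beside the case on its +y side, 30 mm high.
- stage: Fixed grey light-transmission stage, 220 mm (x) by 150 mm (y), with a flat aluminium deck 50 mm above its origin, which is under its centre. On the deck is the three-point mount: three ledges, two fixed-place rollers at the far (+x) end and a sliding jaw at the -x end. Its x axis is the direction in which the jaw closes.
- seat (a point): The place of the filter's centre when it is fully home: flat on all three ledges and against both rollers. 45 mm along the stage's +x from the stage's centre and 72 mm above its origin (22 mm above the deck). Axes as the stage's. A filter lies safely on the ledges anywhere up to 8 mm short of it (towards -x).
- ledges: The three fixed ledges on which the filter lies, steel blocks 12 mm wide reaching from 19 to 41 mm from the seat's axis, at 40 degrees to the left and to the right of the stage's +x and at its -x. Their tops are level, 15 mm above the deck. Origin at the level of their tops, on the seat's axis, 7 mm below seat; axes as the stage's.
- roller_left: Upright steel bearing roller, 10 mm in diameter, turning freely on a fixed spindle, standing 16 mm above the ledge tops, 35 mm from the seat's axis at 40 degrees to the left (+y) of the stage's +x. Origin on its axis at the height of the ledge tops; its yaw means nothing.
- roller_right: The like roller at 40 degrees to the right (-y). As both turn freely, a filter pushed along +x by the plunger runs into the vee of the two rollers by itself.
- jaw: Sliding jaw: a dark block 34 mm (x) by 36 mm (y) by 32 mm high, origin under its centre, on the deck. It slides only along the stage's x axis, 40 mm in all, and starts near the -x end. The slide drags with about 10 N and the jaw stays where it is left (it cannot hold back more than about 10 N). Pushing it takes 10 N while it runs free, 10 N plus the plunger's force once the filter is against both rollers.
- hex_keys: Folding hex-key set with a green handle, 95 x 30 x 24 mm, keys pointing along +x to 80 to 128 mm from the origin, lying on the desk. Leave it. Origin under the handle's centre.
- mouse: Black computer mouse, 105 x 60 x 27 mm, on the desk. Leave it. Origin under its centre.
- tab (a point): Centre of the jaw's upright aluminium thumb tab, to push or pinch: 10 mm thick (x), 24 mm wide (y), 30 mm high, on top of the jaw's block, on its centre; this point is 47 mm above the deck. Axes as the stage's.
- front (a point): Middle of the jaw's front (+x) face, 17 mm ahead of the tab, at the seat's height. From here a ball-nosed spring plunger looks at the filter. Its nose stands out 13 to 23 mm, differently each day (it screws in a brass sleeve), so where it meets the filter must be found by feel. It yields at 2 N, gives 3.5 N per mm more and is pressed fully in, hard, after 4 mm (16 N).
Mind the look-alikes: they are no part of the job. Leave any brown or red look-alike of the filter_green alone.

How it is judged:
On the way:
1. the green filter lies flat on the three ledges, let go of (horizontal distance between filter_green and seat below 0.012 m and z of filter_green in the frame of seat between -0.0015 and 0.0015 m and angle between the z axis of filter_green and the z axis of seat, either way round below 0.04 rad and contact force between filter_green and the fingers below 0.05 N), for 0.2 s.
At the end, for the whole second after the job is handed in: The green filter is at rest at the seat: centre within 2 mm of it, lying on the ledges (height within 1.5 mm, flat within 0.03 rad), the plunger of the jaw presses it with 4 to 10.5 N and each of the two rollers bears with more than 0.8 N (horizontal distance between filter_green and seat below 0.002 m and z of filter_green in the frame of seat between -0.0015 and 0.0015 m and angle between the z axis of filter_green and the z axis of seat, either way round below 0.03 rad and contact force between filter_green and jaw between 4 and 10.5 N and contact force between filter_green and roller_left above 0.8 N and contact force between filter_green and roller_right above 0.8 N and contact force between filter_green and ledges above 0.1 N and linear speed of filter_green below 0.005 m/s); the robot touches nothing.
It fails at once if the jaw's plunger presses the green filter with more than 12 N (contact force between filter_green and jaw above 12 N).
It fails at once if the green filter is dropped, knocked or pressed on the ledges or a roller with more than 35 N (contact force between filter_green and ledges above 35 N or contact force between filter_green and roller_left above 35 N or contact force between filter_green and roller_right above 35 N).
It fails at once if another filter, the hex keys or the mouse is moved by more than 10 mm (distance of any of filter_amber, filter_blue, hex_keys, mouse from where it was at the start of the episode above 0.01 m).
It also fails if it takes over 54 s, if anything falls off the work surface, if the arm or the gripper's body presses on something with over 40 N, if the wrist force passes 120 N, or if a joint passes its speed limit or range.

## Working session

There is one attempt and no reset: what is moved stays moved. The work goes in short steps, each a Python script; the robot and the scene stay as the last script left them, time stands still between calls to the robot, and variables do not carry over. Pictures are saved under pics/ and viewed, about 8 in all and at most 12, crops included, and the job is handed in when it is done.

```bash
ls; mkdir -p pics
cat > h.py <<'E'
import numpy as np, cv2
from bench import *
def world(c,mask):
    v,u=np.nonzero(mask&(c["range_z"]>0)); z=c["range_z"][v,u]; K=c["intrinsics"]
    P=np.stack([(u-K[0,2])/K[0,0]*z,(v-K[1,2])/K[1,1]*z,z],1)
    return (P-c["t"])@c["R"]
E
python3 - <<'E'
from h import *
for n in ("top","side"):
    c=capture(n); np.savez(f"{n}.npz",**c); cv2.imwrite(f"pics/{n}0.png",c["image"])
    print(n,c["R"].round(3).tolist(),c["t"].round(3),c["intrinsics"][0,0])
    for q in ["filter_green","filter_amber","filter_blue","case","stage","jaw","tab","roller_left","roller_right","ledges"]:
        for s in silhouettes(n,q)[:4]:
            m=s["region"]; P=world(c,m)
            if len(P)<4: continue
            print(q,round(s["conf"],2),np.round(s["xy"]),m.sum(),np.median(P,0).round(4),P[:,2].max().round(3))
print(current_clock(), current_orientation(), current_finger_gap())
E
```

```text
pics
top [[0.015, -1.0, 0.003], [-0.996, -0.015, -0.09], [0.09, -0.002, -0.996]] [0.021 0.481 1.151] 448.44290336224833
filter_green 0.93 [205. 300.] 434 [0.2221 0.32   0.0138] 0.021
filter_green 0.89 [283. 255.] 380 [0.3352 0.1234 0.0139] 0.02
filter_green 0.82 [246. 210.] 415 [0.4514 0.226  0.0357] 0.042
filter_green 0.58 [248. 255.] 417 [0.336  0.2191 0.0139] 0.022
filter_amber 0.72 [247. 153.] 412 [0.6011 0.2238 0.0356] 0.043
filter_blue 0.72 [242. 180.] 395 [0.5293 0.2266 0.0354] 0.042
case 0.79 [209. 181.] 10378 [0.5305 0.3199 0.0189] 0.043
stage 0.76 [430. 170.] 5113 [ 0.564  -0.2472  0.0494] 0.115
stage 0.64 [208. 182.] 10343 [0.5303 0.3193 0.0189] 0.043
jaw 0.66 [432. 181.] 214 [ 0.5222 -0.2472  0.0819] 0.114
tab 0.73 [434. 184.] 281 [ 0.5232 -0.249   0.0808] 0.115
roller_left 0.42 [433. 183.] 274 [ 0.5223 -0.2488  0.0811] 0.115
ledges 0.42 [435. 142.] 122 [ 0.6278 -0.2533  0.0636] 0.078
side [[-0.975, -0.221, 0.016], [-0.184, 0.764, -0.618], [0.124, -0.605, -0.786]] [0.446 0.103 1.328] 481.25214106493706
filter_green 0.97 [344. 277.] 436 [0.3384 0.2262 0.0128] 0.019
filter_
[... 224 characters left out ...]
0.2269 0.035 ] 0.043
filter_amber 0.15 [324. 213.] 564 [0.4298 0.0503 0.018 ] 0.029
filter_blue 0.67 [268. 261.] 405 [0.5325 0.2335 0.0346] 0.041
case 0.61 [325. 216.] 533 [0.4306 0.0502 0.0185] 0.029
case 0.55 [259. 299.] 10995 [0.5317 0.337  0.0177] 0.04
stage 0.86 [301. 132.] 2959 [ 0.565  -0.2247  0.0475] 0.112
jaw 0.71 [316. 126.] 236 [ 0.5261 -0.2388  0.0751] 0.112
tab 0.6 [314. 126.] 179 [ 0.5261 -0.2379  0.0785] 0.112
tab 0.36 [233. 188.] 615 [0.7076 0.0305 0.0231] 0.033
roller_right 0.73 [242. 254.] 413 [0.6048 0.2285 0.035 ] 0.043
roller_right 0.66 [259. 299.] 11156 [0.5317 0.3362 0.0177] 0.04
1.1 [ 8.21080295e-01 -5.70812708e-01 -3.29791523e-05 -1.13556059e-05] 0.08798208925784859
```

Run:
```python
import cv2,numpy as np
a=cv2.imread("pics/top0.png");b=cv2.imread("pics/side0.png")
A=cv2.resize(a[110:320,150:520],(800,454),interpolation=cv2.INTER_CUBIC)
cv2.imwrite("pics/top1.png",A)
B=cv2.resize(a[105:235,370:490],(553,600),interpolation=cv2.INTER_CUBIC)
cv2.imwrite("pics/stage1.png",B)
```

```text
(no output)
```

View pics/top1.png

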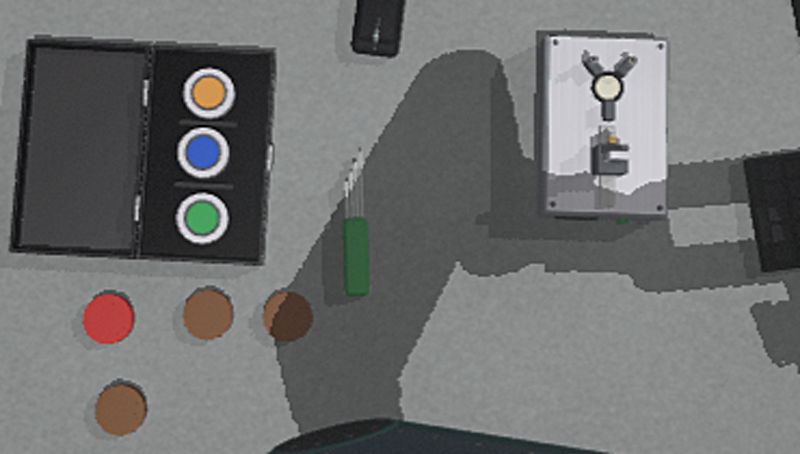

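View pics/stage1.png

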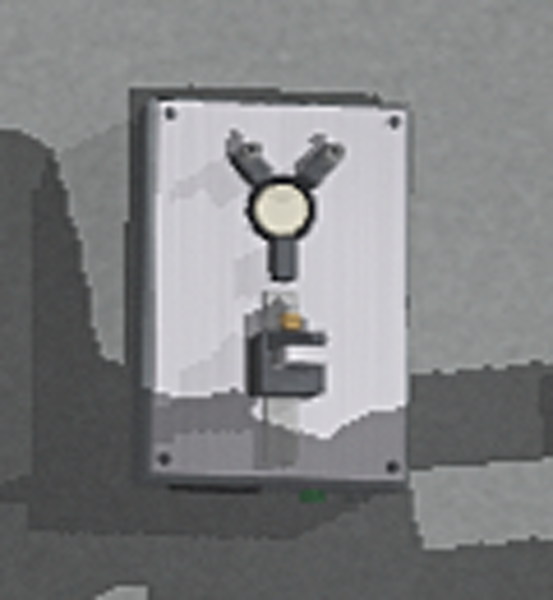

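The top crop shows the green filter at full-image pixel (243, 211), at the near end of the case. The stage is at about (431, 165), with its light aperture under the seat at (431, 150) and the jaw at (434, 183) with the brass nose facing the aperture. The brown and red discs on the desk are decoys.

Run:
```python
import numpy as np,cv2
from h import world
def ctr(P):
    (c,s,a)=cv2.minAreaRect((P[:,:2]*1000).astype(np.float32)); return np.round(c,1),np.round(s,1),round(a,2)
for n in("top","side"):
    c=dict(np.load(n+".npz")); 
    full=np.ones((400,640),bool); P=world(c,full)
    D=P[(abs(P[:,2]-.049)<.006)&(abs(P[:,0]-.56)<.16)&(abs(P[:,1]+.247)<.12)]
    print(n,"deck",len(D),D[:,2].mean(),ctr(D), np.percentile(D,[1,99],0).round(4).tolist())
    T=P[(P[:,2]>.09)&(abs(P[:,0]-.525)<.04)&(abs(P[:,1]+.247)<.04)]
    print("tab",len(T),np.median(T,0),T.min(0),T.max(0))
    for nm,x in(("g",.452),("b",.53),("a",.602)):
        F=P[(P[:,2]>.031)&(np.hypot(P[:,0]-x,P[:,1]-.228)<.038)]
        (q,r)=cv2.minEnclosingCircle((F[:,:2]*1000).astype(np.float32)); print(nm,len(F),F.mean(0).round(4),np.round(q,1),r, F[:,2].max())
    # aperture: bright disc on deck
    C=P[(P[:,2]>.03)&(P[:,2]<.056)&(abs(P[:,0]-.61)<.03)&(abs(P[:,1]+.25)<.03)]
    hsv=cv2.cvtColor(c["image"],cv2.COLOR_BGR2HSV)
    if n=="top":
        K=c["intrinsics"]; sub=c["image"][138:163,418:445].astype(int)
        m=np.zeros((400,640),bool); m[138:163,418:445]=(sub.max(2)<80); A=world(c,m)
        (q,r)=cv2.minEnclosingCircle((A[:,:2]*1000).astype(np.float32));print("dark ring",len(A),A.mean(0),q,r)
        m=np.zeros((400,640),bool); m[143:158,423:440]=c["image"][143:158,423:440].max(2)>170; m&=1>0;A=world(c,m);print("light",len(A),A.mean(0),A.min(0),A.max(0))
```

```text
top deck 4086 0.04928119217232529 (array([ 568. , -252.4]), array([148.1, 219.1]), 89.28) [[0.4631, -0.3233, 0.0434], [0.6728, -0.1814, 0.0544]]
tab 63 [ 0.52251345 -0.25141651  0.11070756] [ 0.51812481 -0.26344488  0.09353853] [ 0.53003824 -0.23998368  0.11474016]
g 411 [0.4509 0.2261 0.0357] [450.7 226.5] 30.200803756713867 0.041999775728400295
b 410 [0.5298 0.2272 0.0357] [529.8 227.2] 29.88142967224121 0.04212946844387442
a 395 [0.6024 0.2229 0.0357] [599.1 226.4] 34.57044982910156 0.04258107458211121
dark ring 89 [ 0.61819963 -0.25119101  0.05310684] (616.1351928710938, -252.04351806640625) 35.9722785949707
light 133 [ 0.61094556 -0.25587676  0.05039905] [ 0.59465593 -0.2773119   0.04417548] [ 0.62719405 -0.2341085   0.05776536]
side deck 1823 0.04838947932029832 (array([ 570.8, -248.8]), array([152.1, 217.1]), 88.97) [[0.467, -0.3196, 0.0433], [0.6759, -0.1771, 0.0543]]
tab 41 [ 0.52728633 -0.24393521  0.10724013] [ 0.52116013 -0.26352554  0.09131874] [ 0.53413886 -0.23365022  0.11164853]
g 379 [0.4532 0.2301 0.0352] [453.4 229.4] 30.781309127807617 0.041126706318672185
b 370 [0.5327 0.2313 0.035 ] [531.4 231.3] 31.42732048034668 0.04132551454400482
a 371 [0.6046 0.2267 0.0353] [605.4 226.2] 31.6934814453125 0.042777421370506184
```

```bash
cat >> h.py <<'E'
TH=np.radians(89.0); Q=[np.cos(TH/2),np.sin(TH/2),0,0]
E
python3 - <<'E'
from h import *
G=[.452,.228]
move_ptp(G+[.18],Q)
print(current_clock(),current_position().round(4) if hasattr(current_position(),'round') else current_position(), current_force())
print(servo_line(G+[.055],rate=.2), servo_line(G+[.0238],rate=.05,contact_N=8))
print(current_position())
move_gripper(.05); print("gap",current_finger_gap(),current_force())
servo_line(G+[.07],rate=.08); servo_line(G+[.2],rate=.2)
print("gap",current_finger_gap(),current_clock(),current_force(),current_joint_pos())
c=capture("side"); cv2.imwrite("pics/held.png",cv2.resize(c["image"][130:360,180:430],(650,598)))
E
```

```text
4.0083 [0.4525 0.2275 0.18  ] [ 1.13079992 -0.14319278 -0.08614052]
False False
[0.45197179 0.22801243 0.02367395]
gap 0.059427165408589194 [-0.2664566  -0.60138799  0.92572351]
gap 0.05975987467796573 7.6417 [-0.91740274  0.05987835 -1.93225116] [ 3.30630232e-01  2.49048052e-01  1.73975685e+00  2.87861372e-05
  1.15481541e+00 -1.22267656e+00]
```

View pics/held.png

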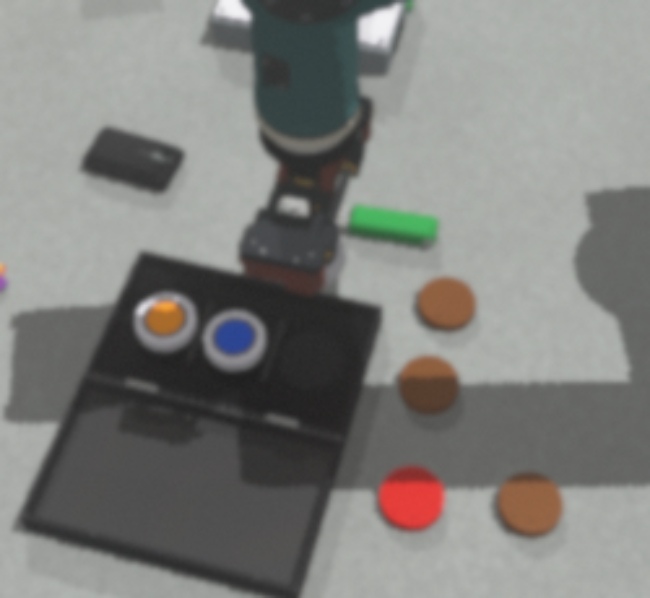

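The green place in the case is empty at crop (312, 355), and amber and blue are undisturbed. The finger gap of 59.8 mm confirms the hold, so next I place it about 4 mm short of the seat.

Run:
```python
from h import *
P=[.6104,-.2512]
move_ptp(P+[.18],Q); print(current_clock(),current_force())
servo_line(P+[.085],rate=.15); sleep(.1); print(current_position(),current_force())
c=capture("side"); cv2.imwrite("pics/pre.png",cv2.resize(c["image"][60:190,220:360],(646,600)))
r=servo_line(P+[.0642],rate=.02,contact_N=4); print(r,current_position(),current_force(),current_clock())
```

```text
9.525 [ 0.28385928  0.58022869 -1.01709488]
[ 0.61149942 -0.25161569  0.0864463 ] [-0.1807346   0.06764966 -0.78952629]
True [ 0.61016604 -0.25110142  0.06696658] [0.11569925 0.58107805 4.66809611] 11.2917
```

View pics/pre.png

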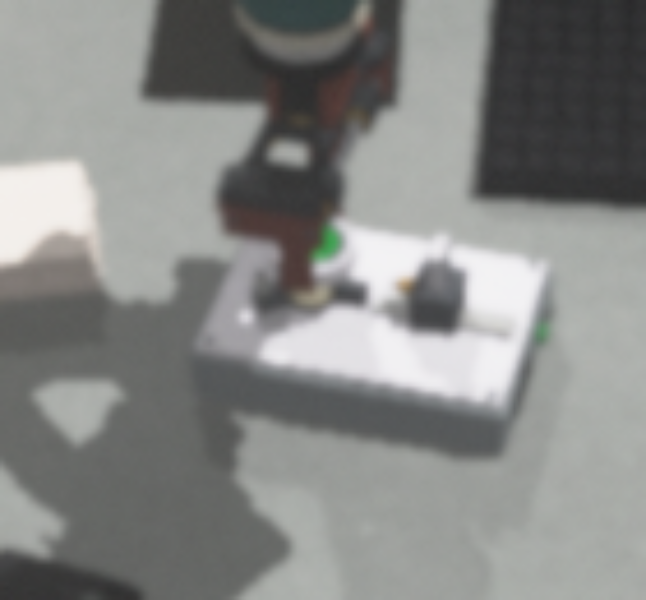

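It touched down at z = 0.0670, where I expected 0.0667. Now I release it and look.

Run:
```python
from h import *
x,y,z=current_position()
move_gripper(.076); sleep(.3); print(current_finger_gap(),current_force())
servo_line([x,y,.12],rate=.08); servo_line([.50,y,.2],rate=.25)
move_ptp([.40,-.25,.2],Q)
ims=[]
for n in("top","side"):
    c=capture(n); np.savez(n+"2.npz",**c)
    P=world(c,np.ones((400,640),bool))
    F=P[(P[:,2]>.072)&(P[:,2]<.09)&(np.hypot(P[:,0]-x,P[:,1]-y)<.037)&(P[:,0]<x+.024)]
    R=P[(P[:,2]>.07)&(P[:,2]<.095)&(np.hypot(P[:,0]-x,P[:,1]-y)<.04)]
    A=np.c_[F[:,:2]-F[:,:2].mean(0),np.ones(len(F))]; s=np.linalg.lstsq(A,F[:,2],rcond=None)[0]
    print(n,len(F),F.mean(0).round(4),cv2.minEnclosingCircle((F[:,:2]*1000).astype(np.float32)),"tilt",s.round(3))
    T=P[(P[:,2]>.09)&(P[:,2]<.12)&(abs(P[:,0]-.525)<.02)&(abs(P[:,1]+.247)<.03)]
    print("tab",len(T),np.median(T,0).round(4))
    r=(105,225,380,480) if n=="top" else (80,190,240,360)
    ims.append(cv2.resize(c["image"][r[0]:r[1],r[2]:r[3]],(400,480),interpolation=cv2.INTER_CUBIC))
cv2.imwrite("pics/placed.png",np.hstack(ims)); print(x,y,current_clock())
```

```text
0.07576297059837148 [-0.23060666 -0.25497013 -0.44419906]
top 431 [ 0.6075 -0.2504  0.0785] ((608.1727905273438, -251.3108367919922), 30.38857650756836) tilt [-0.002  0.004  0.078]
tab 61 [ 0.5233 -0.2514  0.109 ]
side 193 [ 0.6096 -0.2462  0.0773] ((611.1585693359375, -249.51499938964844), 32.520347595214844) tilt [ 0.002 -0.022  0.077]
tab 42 [ 0.5262 -0.2418  0.107 ]
0.6101660402592362 -0.2511014209717639 14.175
```

View pics/placed.png

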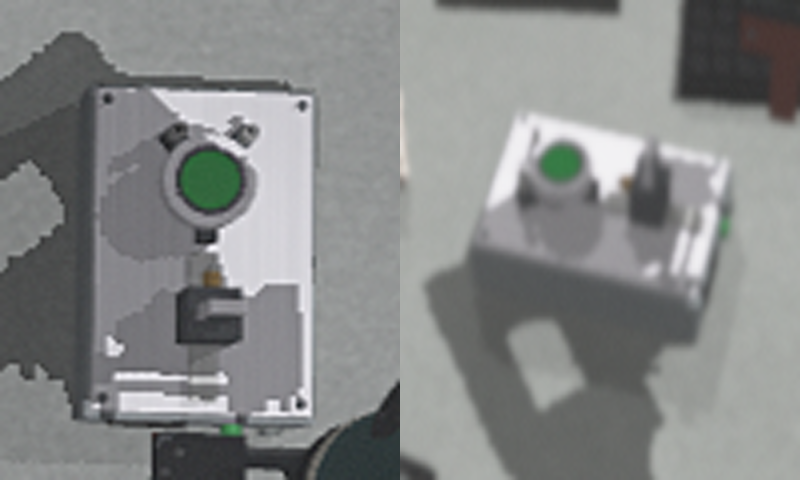

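The filter is flat on the ledges (top at z = 0.0785, tilt about 0), centred at crop (210, 180), about 5 mm short of the rollers. The jaw is at crop (210, 315). Next I push the tab from behind with shut fingers.

```bash
cat >> h.py <<'E'
U=np.array([np.cos(-.016),np.sin(-.016),0])
def stat(n=4,dt=.02):
    f=[];p=[]
    for _ in range(n):
        f.append(np.dot(current_force(),U)); p.append(np.dot(current_position(),U)); sleep(dt)
    return np.mean(p)*1e3,np.mean(f)
E
python3 - <<'E'
from h import *
S=np.array([.478,-.2495,.091])
move_ptp([.478,-.2495,.14],Q); move_gripper(0.0); servo_line(S,rate=.1); sleep(.2)
print("free",stat(),current_finger_gap(),current_clock())
r=servo_line(S+.045*U,rate=.03,contact_N=4); print(r,stat(),current_position(),current_clock())
p=S+U*np.dot(current_position()-S,U)
for k in range(1,5):
    servo_line(p+U*.003*k,rate=.02); print(k*3,stat(),current_clock())
E
```

```text
free (np.float64(482.41562098128094), np.float64(0.07399587429740637)) 0.00028396882068372855 16.75
True (np.float64(512.8616941509115), np.float64(0.48856895990143934)) [ 0.50871161 -0.24958722  0.09031807] 17.825
3 (np.float64(513.3873649801121), np.float64(-5.099715929429857)) 18.2167
6 (np.float64(515.3564312746244), np.float64(-8.611638522926441)) 18.5833
9 (np.float64(518.1598328195842), np.float64(-8.66177775016505)) 18.95
12 (np.float64(521.1191350185894), np.float64(-9.167216814385492)) 19.3167
```

Run:
```python
from h import *
S=np.array([.478,-.2495,.091])
c0=524.9-np.dot(S,U)*1e3
base=[];d=c0
while current_clock()<34:
    x,f=stat(3); print(round(d-c0,2),round(x,2),round(f,2),round(current_clock(),2))
    if -f>13 : break
    if x>546: break
    st=1.5 if x<529 else .5
    d+=st; servo_line(S+U*d/1e3,rate=.015 if st>1 else .01)
```

```text
0.0 521.14 -8.91 19.37
1.5 522.76 -8.65 19.68
3.0 524.21 -9.61 19.98
4.5 525.69 -9.4 20.28
6.0 527.21 -9.32 20.58
7.5 528.7 -8.78 20.88
9.0 530.17 -9.67 21.18
9.5 530.56 -9.41 21.48
10.0 531.02 -9.3 21.78
10.5 531.52 -9.26 22.08
11.0 532.02 -9.23 22.38
11.5 532.53 -10.1 22.68
12.0 533.01 -10.66 22.98
12.5 533.52 -9.8 23.28
13.0 534.02 -9.88 23.58
13.5 534.51 -9.82 23.88
14.0 535.0 -10.18 24.18
14.5 535.31 -10.28 24.48
15.0 535.72 -10.67 24.78
15.5 536.2 -10.42 25.08
16.0 536.67 -11.01 25.38
16.5 537.21 -10.82 25.68
17.0 537.69 -11.36 25.98
17.5 537.96 -11.34 26.28
18.0 538.22 -11.46 26.58
18.5 538.47 -12.87 26.88
19.0 538.79 -13.99 27.18
```

The force baseline is about 9.3 N while the jaw runs free. The knee is near 538 mm, with a slope of about 3.3 N/mm after it, so the plunger is now at about 4.7–5.3 N. Another 0.6 mm should bring it to about 7 N.

Run:
```python
from h import *
S=np.array([.478,-.2495,.091])
d=524.9-np.dot(S,U)*1e3+19; e=0
while e<2.5:
    e+=.35; servo_line(S+U*(d+e)/1e3,rate=.01)
    x,f=stat(4); print(round(e,2),round(x,2),round(f,2),round(current_clock(),2))
    if -f>15.9 or x>539.45: break
```

```text
0.35 539.12 -13.25 27.5
0.7 539.63 -12.77 27.82
```

Run:
```python
from h import *
for _ in range(3): print(np.round(stat(6),2), np.round(current_force(),2), np.round(current_position(),4))
ims=[]
for n in("top","side"):
    c=capture(n); P=world(c,np.ones((400,640),bool))
    g=cv2.inRange(cv2.cvtColor(c["image"],cv2.COLOR_BGR2HSV),(45,80,40),(80,255,255))>0
    F=P[(P[:,2]>.072)&(P[:,2]<.09)&(np.hypot(P[:,0]-.612,P[:,1]+.2515)<.036)]
    print(n,len(F),F.mean(0).round(4))
    for a in(np.load(n+"2.npz")["image"],c["image"]):
        g=cv2.inRange(cv2.cvtColor(a,cv2.COLOR_BGR2HSV),(45,80,40),(80,255,255)); r=(130,165,415,450) if n=="top" else (95,140,260,310)
        m=cv2.moments(g[r[0]:r[1],r[2]:r[3]],True); print("green",m["m00"],r[2]+m["m10"]/m["m00"],r[0]+m["m01"]/m["m00"])
    r=(105,225,380,480) if n=="top" else (80,190,240,360)
    ims.append(cv2.resize(c["image"][r[0]:r[1],r[2]:r[3]],(400,480),interpolation=cv2.INTER_CUBIC))
cv2.imwrite("pics/pushed.png",np.hstack(ims)); print(current_clock())
```

```text
[539.64 -12.63] [-12.82  -1.57   7.72] [ 0.5357 -0.2498  0.0904]
[539.65 -12.85] [-12.04  -1.88   7.81] [ 0.5357 -0.2499  0.0904]
[539.65 -12.62] [-13.04  -1.92   7.39] [ 0.5357 -0.2499  0.0904]
top 409 [ 0.6155 -0.2512  0.0786]
green 172.0 432.0581395348837 149.49418604651163
green 177.0 433.03954802259886 147.864406779661
side 220 [ 0.6159 -0.2481  0.0773]
green 64.0 287.953125 116.953125
green 65.0 286.8615384615385 116.16923076923077
28.2167
```

View pics/pushed.png

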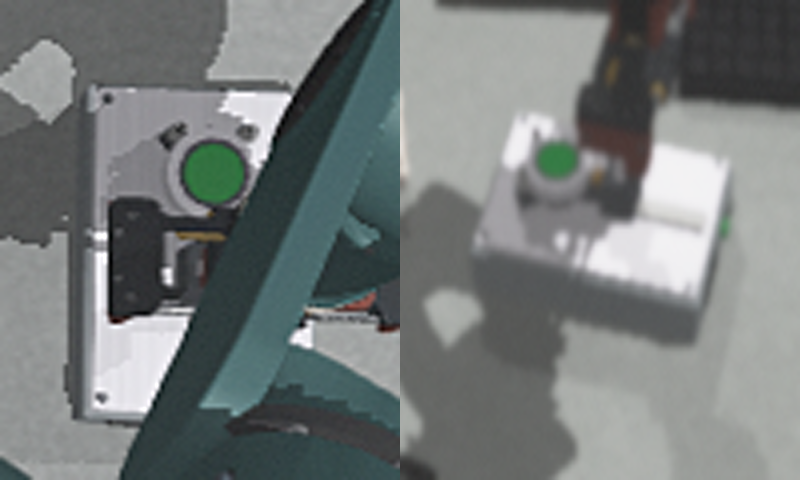

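The filter has moved about 4 mm towards +x and 2 mm towards -y since placing (crop (214, 172)). It met the left roller first and is now rolling into the vee. The 14 N reading was a temporary stick rather than home, so I continue in small steps.

Run:
```python
from h import *
S=np.array([.478,-.2495,.091])
d=524.9-np.dot(S,U)*1e3+19; e=.7
while e<7 and current_clock()<40:
    e+=.35; servo_line(S+U*(d+e)/1e3,rate=.01)
    x,f=stat(4); print(round(e,2),round(x,2),round(f,2),np.round(current_force(),1)[1:],round(current_clock(),2))
    if -f>15.4: break
```

```text
1.05 540.12 -12.19 [-1.3  7.4] 28.53
1.4 540.43 -12.52 [-1.1  8.8] 28.85
1.75 540.64 -12.85 [-1.6  7.9] 29.17
2.1 540.83 -13.76 [-1.7  8.1] 29.48
2.45 541.02 -14.23 [-2.9  9.3] 29.8
2.8 541.19 -14.22 [-2.   9.1] 30.12
3.15 541.35 -14.62 [-1.4  9.6] 30.43
3.5 541.56 -15.98 [-2.4 10.1] 30.75
```

Run:
```python
from h import *
S=np.array([.478,-.2495,.091])
d=524.9-np.dot(S,U)*1e3+19; e=3.85
servo_line(S+U*(d+e)/1e3,rate=.01)
x,f=stat(6); print(round(x,2),round(f,2),np.round(current_force(),1))
p=S+U*.035; 
servo_line(p,rate=.05); print(current_position(),current_force()); servo_line([p[0]-.01,p[1],.2],rate=.2)
move_ptp([.40,-.25,.2],Q); print(current_clock())
ims=[]
for n in("top","side"):
    c=capture(n); np.savez(n+"3.npz",**c)
    old=dict(np.load(n+"2.npz"))
    for cc in(old,c):
        P=world(cc,np.ones((400,640),bool))
        F=P[(P[:,2]>.0735)&(P[:,2]<.09)&(np.hypot(P[:,0]-.613,P[:,1]+.2515)<.042)&(P[:,0]>.575)]
        T=P[(P[:,2]>.09)&(P[:,2]<.12)&(abs(P[:,0]-.54)<.04)&(abs(P[:,1]+.247)<.03)]
        g=cv2.inRange(cv2.cvtColor(cc["image"],cv2.COLOR_BGR2HSV),(45,80,40),(80,255,255)); r=(130,165,415,450) if n=="top" else (95,140,260,310)
        ng=cv2.connectedComponentsWithStats(g[r[0]:r[1],r[2]:r[3]]); i=1+ng[2][1:,4].argmax()
        m=np.zeros((400,640),bool); m[r[0]:r[1],r[2]:r[3]]=ng[1]==i; W=world(cc,m)
        A=np.c_[W[:,:2]-W[:,:2].mean(0),np.ones(len(W))]
        print(n,"glass",ng[2][i,4],W.mean(0).round(4),"tilt",np.linalg.lstsq(A,W[:,2],rcond=None)[0].round(3)[:2],"tab",np.median(T,0).round(4))
    r=(105,225,380,480) if n=="top" else (80,190,240,360)
    ims.append(cv2.resize(c["image"][r[0]:r[1],r[2]:r[3]],(400,480),interpolation=cv2.INTER_CUBIC))
cv2.imwrite("pics/final.png",np.hstack(ims)); print(current_clock())
```

```text
541.71 -15.64 [-15.2  -2.7  10.4]
[ 0.51333407 -0.2502456   0.09114443] [ 0.06580849  0.39532546 -0.05665679]
33.0583
top glass 172 [ 0.6087 -0.2505  0.079 ] tilt [-0.023  0.013] tab [ 0.5233 -0.2514  0.109 ]
top glass 174 [ 0.6137 -0.254   0.079 ] tilt [-0.016 -0.036] tab [ 0.5516 -0.2517  0.1094]
side glass 64 [ 0.6111 -0.2506  0.0777] tilt [-0.021  0.044] tab [ 0.5262 -0.2418  0.107 ]
side glass 59 [ 0.6163 -0.2537  0.0777] tilt [-0.038  0.109] tab [ 0.5548 -0.2431  0.1072]
33.1583
```

View pics/final.png

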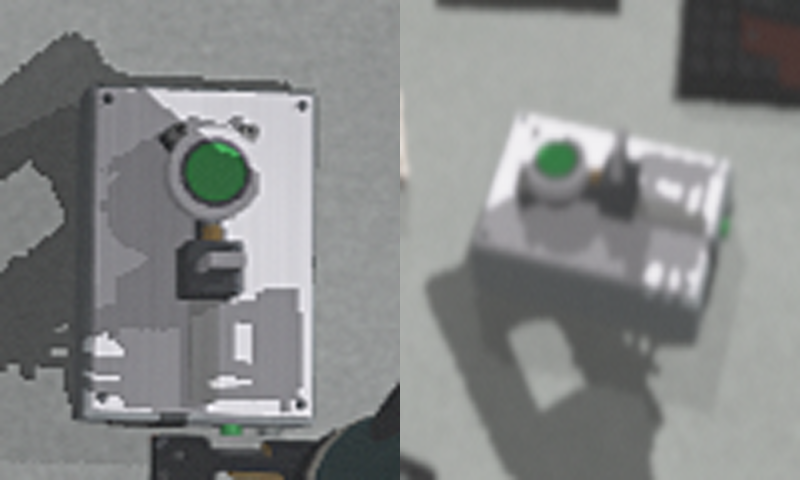

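The filter now sits at crop (214, 172), level with the midpoint of the two rollers at about (181, 132) and (248, 130). The nose is against it. Force balance gives 15.6 − 9.3 ≈ 6 N at the plunger as an upper bound. The z load on the tool makes this uncertain on the low side, so I'll nudge once more with a fresh contact.

Run:
```python
from h import *
S=np.array([.478,-.2502,.095]); s0=np.dot(S,U)*1e3
move_ptp([.51,-.2505,.14],Q); servo_line(S+U*(532-s0)/1e3,rate=.1); sleep(.2); print(stat(),current_clock())
c=540.5
while current_clock()<44:
    servo_line(S+U*(c-s0)/1e3,rate=.02)
    x,f=stat(5); print(round(c,2),round(x,2),round(f,2),np.round(current_force(),1)[1:],round(current_clock(),2))
    if -f>16.6 or x>542.3: break
    c+=1 if -f<13 else .4
p=S+U*.035
servo_line(p,rate=.05); servo_line([p[0]-.01,p[1],.2],rate=.2); move_ptp([.40,-.25,.2],Q)
k=capture("top"); print(current_clock(),current_force())
cv2.imwrite("pics/final2.png",cv2.resize(k["image"][120:190,395:470],(640,597),interpolation=cv2.INTER_CUBIC))
```

```text
(np.float64(532.1990311185414), np.float64(-0.036819102705263784)) 34.625
540.5 540.46 -0.22 [-0.7 -0.3] 35.28
541.5 541.51 0.03 [0.3 0.5] 35.62
542.5 541.71 -4.3 [-1.  3.] 35.95
543.5 541.75 -7.54 [-1.7  6. ] 36.28
544.5 541.79 -10.67 [-2.2  7.9] 36.62
545.5 541.81 -13.0 [-1.1 10.5] 36.95
546.5 542.1 -14.94 [-2.1 11.6] 37.28
546.9 542.12 -15.69 [-2.5 13.3] 37.62
547.3 542.28 -16.79 [-3.4 12.3] 37.95
39.925 [-0.15864018 -0.83917985  0.29325273]
```

View pics/final2.png

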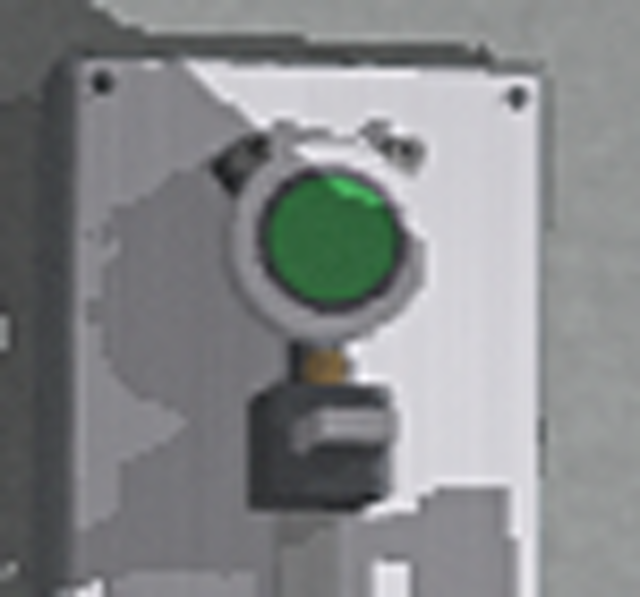

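```bash
python3 -c "
from bench import *
close_job(); print(current_clock())"
```

```text
the job is handed in; nothing more can be done
the job is handed in; nothing more can be done
```

I mounted the green filter on the stage and handed the job in at about 40 s on the clock. The close call reports no verdict.

**What I did**
- I gripped the filter by its rim across the case's y direction. The finger gap was 59.8 mm against the 60 mm rim.
- I lowered it until touchdown at z = 67.0 mm, where I expected 66.7 mm, and let go about 4–5 mm short of the seat. It then lay flat, with its top at 78.5 mm and tilt about 0.
- I pushed the jaw's tab from behind with shut fingers, in small steps under force control, and then drew the arm clear.

**Last checks**
- **Position:** both cameras put the filter about 5 mm further along +x and 3 mm towards -y than where I placed it. The last picture shows it centred between the rollers with the nose against it. The roller forces were not measured.
- **Jaw:** on a second touch the jaw was still where I had left it (541.7 mm), so it holds.
- **Plunger force:** the final push was 16.8 N against about 9.3 N of free drag, which gives about 7 N. The two estimates disagree somewhat: the distance travelled since the knee gives up to about 9 N. Both are inside the 4 to 10.5 N window.
- **Misread on the way:** I took a first rise to 14 N for the filter being home. The force then dropped, because the filter had only met the left roller and was still rolling into the vee. I carried on until the true knee at about 540.2 mm.
- **Downward load:** the tool also read 8–13 N of vertical load while pushing. This makes the force estimate less exact.
- **Tilt:** the final depth-based tilt was noisy. The side camera gave up to 0.1 rad from 59 coarse pixels, while the top camera showed 0.04 or less with the height unchanged.
- **Other objects:** I kept clear of the other filters, hex keys and mouse. The pictures showed nothing moved, but I did not measure them again at the end.

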